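Cap a chromatography column and hold it leaning for inspection

TASK

Put the blue sleeve over the bare steel spigot on top of the orange-ended column, fully down onto the orange collar, while the column stands in its rack. Then draw that column up out of the rack with the sleeve still on, lean it halfway over (about 45 degrees, sleeve end uppermost) so that its packing can be inspected, and finish while still holding it there, still, its lower end more than 10 cm above the bench and nothing but the gripper carrying it. Leave the other columns, the green sleeve, the bottles, the beaker and the wrench where they are.

Things in the scene. Friction and masses are not known exactly. Their poses are not given: they have to be found in the camera images.
- column: the column to handle, loose, 0.2 to 0.33 kg, upright in any of the rack's wells. Origin at the centre of its underside, z towards the spigot. From below: orange fitting 34 mm in diameter, 0 to 36 mm; clear tube 26 mm with pale blue packing, to 124 mm; orange collar 36 mm (grip here), to 160 mm; steel spigot 12 mm in diameter, to 184 mm, its last 5 mm tapering to 7 mm
- port (a point): root of the steel spigot, at the centre of the flat top of the orange collar, 160 mm above the column's underside; z along the column, towards the spigot's tip 24 mm beyond
- collar (a point): centre of the orange collar (36 mm in diameter, 36 mm high), the gripping place of the column, 142 mm above its underside. With the sleeve on, the sleeve's top stands 52 mm above this point
- foot (a point): centre of the column's underside
- sleeve: the blue sleeve, loose, 20 g: rigid cap 34 mm tall, 22 mm in outer diameter, bore 15 mm wide and 28 mm deep, closed on top. Origin at its mouth's centre, z towards the closed top. Stands mouth down on the stand. Fully home, its mouth rests on the collar's flat top, with 1.5 mm of play round the spigot: grip its upper part, finger tips above the mouth
- sleeve_mid (a point): centre of the blue sleeve, 17 mm above its mouth; z towards its closed top
- sleeve_mouth (a point): centre of the blue sleeve's mouth; z towards its closed top
- rack: fixed grey rack, 70 x 290 x 52 mm, with three wells 37 mm wide and 40 mm deep, open above, at the middle and 100 mm either side of it along its y axis. Origin at the centre of its underside, on the bench; z up. Columns standing in it have their undersides 12 mm above the bench
- stand: fixed low grey stand with a white top, 90 x 170 x 30 mm (long along its y). Origin at the centre of its underside; the two sleeves stand on it near its centre line, about 40 mm either side of the middle, blue on either side
- column_green: another column in the rack, loose, green end fittings and no spigot, 167 mm tall, otherwise as the orange one; leave alone. Origin at the centre of its underside
- column_black: another column in the rack, loose, black end fittings and no spigot, 167 mm tall, otherwise as the orange one; leave alone. Origin at the centre of its underside
- sleeve_green_mid (a point): centre of the green sleeve, same size as the blue one; leave alone
- bottle_a: glass bottle with blue cap, 60 mm in diameter, 100 mm tall; leave alone. Origin at the centre of its underside
- bottle_b: amber bottle with orange cap, 60 mm in diameter, 100 mm tall; leave alone. Origin at the centre of its underside
- beaker: empty glass beaker, 70 mm in diameter at the rim, 90 mm tall; leave alone. Origin at the centre of its underside
- wrench: steel wrench 200 mm long lying on the bench; leave alone. Origin near the middle of its length
Things that resemble listed ones, but are neither listed nor needed, are in the scene too. Several things have the shape of the stand; the one meant has the colours described above.

How it is judged:
By the outcome, as a careful person would: the job done as asked, in the order asked, and still so for the second after the job is handed in, while the arm keeps its last pose, push and grip.
It also fails if it takes over 56 s, if anything falls off the work surface, if the arm or the gripper's body presses on something with over 40 N, if the wrist force passes 120 N, or if a joint passes its speed limit or range.

ROBOT

A 7-joint arm with a two-finger parallel gripper is mounted at the origin on the work surface. World frame = base frame: x ahead of the robot, y to its left, z up, the work surface at z = 0. Lengths are in m, angles in rad, forces in N, time in s.
With the tool pointing down it reaches from about 0.425 to 0.95 m from the base axis. Payload 4.7 kg.
Tool frame: the origin (TCP) lies between the finger pads; the fingertips stand 25 mm ahead of it and the grasp point (between the pads) lies 6 mm ahead of it; x points along the fingers, z is the direction in which the jaws open and shut, and the axes are right-handed (so a half turn about x gives the same grasp; the last joint's range is limited). The gripper opens to 85 mm and grips with 20 to 120 N. Pads are 22 mm wide; open, the fingers measure 114 mm over their backs; the gripper's body (76 mm by 85 mm) begins 54 mm behind the grasp point. The pads swing forward as they close: fully open they stand 13 mm farther back than shut.
Start: joints at [-0.029, 0.469, -0.049, 1.532, 0.024, 1.141, -0.082], TCP at [0.675, 0, 0.256] pointing down, gripper open.
Joint ranges: [-2.59, 2.59], [-0.33, 1.99], [-1.39, 1.29], [0.1, 2.45], [-1.04, 4.18], [0.21, 1.99], [-2.66, 2.66]. Speed limits (rad/s): [2.57, 2.57, 3.14, 3.14, 3.14, 3.14, 3.14].

INTERFACE

Orientations are given as a 3x3 rotation matrix whose columns are the frame's x, y, z axes.
In Python, from rig import * gives the robot as it stands. Calls block until the motion is done:
- movep(position, orientation): joint-space move of the TCP to a pose.
- move_l(position, attitude=None, feed=0.15, until_force=None): straight line of the TCP; attitude=None keeps the orientation; feed is the mean speed in m/s. With until_force (N) it stops when the force on the tool has changed by that much, and returns True; else False.
- move_joints(angles): joint-space move.
- command_gripper(opening, newtons=None): finger opening in m; newtons is the grip in N (None keeps the last); returns when the fingers have stopped.
- sleep(seconds).
- inverse_kinematics(position, orientation): joint angles nearest the present ones, or None.
- sense(): the state.
- camera(name): name is "scene" or "side" or "wrist"; returns (picture, depth): 400x640x3 uint8, red, green, blue; 400x640 float32, m along the optical axis (not along the pixel's ray), 0 where there is no reading.
- camera_params(name): a dict with "K" (3x3 intrinsics, pixels), "position" and "rotation" of the camera in the world; the wrist camera has in their place "tool_from_camera" (4x4, takes a point from camera to tool coordinates, whose origin is the TCP and whose axes are the tool frame's). Camera axes: x right, y down, z forward; pixel columns grow to the right and rows downward; lengths in m; the calibration is good to about 2 mm. A picture is of the moment at which its call begins: read the wrist's pose just before it. camera_params takes no time and is no camera call.
A pose or a line that the arm cannot do raises Unreachable and nothing moves.
- finish_job(): hands the job in, once; it reports no verdict.
The state is a dict: "time_s": time; "joint_pos": joint angles; "qd": joint speeds; "joint_efforts": joint torques, N m; "position": TCP position; "tcp_rot": TCP orientation; "wrist_force": force on the tool from outside, world axes, zero at the start; "ft_torque": the same for the moment, N m; "finger_gap": finger opening in m.
Only numpy, scipy, OpenCV 4.12 (cv2) and the standard library are available. Lean on these libraries where they do the work, as an engineer would, in place of code of your own. Each camera call takes 0.05 s, during which the arm holds its last target.

## Working session

There is one attempt and no reset: what is moved stays moved. The work goes in short steps, each a Python script; the robot and the scene stay as the last script left them, time stands still between calls to the robot, and variables do not carry over. Pictures are saved under pics/ and viewed, and the job is handed in when it is done.

```bash
mkdir -p pics; ls; python3 - <<'E'
from rig import *
import cv2,numpy as np
for n in ["scene","side","wrist"]:
    p,d=camera(n); cv2.imwrite(f"pics/{n}0.png",p[:,:,::-1]); np.save(f"pics/{n}0.npy",d)
    print(n,camera_params(n))
s=sense();print(s)
E
```

```text
pics
scene {'K': array([[432.1315319 ,   0.        , 322.57586787],
       [  0.        , 432.1315319 , 202.5918691 ],
       [  0.        ,   0.        ,   1.        ]]), 'position': array([1.20714526, 0.50632192, 1.23414527]), 'rotation': array([[-0.59204667,  0.64016928, -0.48955493],
       [ 0.80585987,  0.46393295, -0.36790771],
       [-0.00840255, -0.61233121, -0.79055669]])}
side {'K': array([[385.80321322,   0.        , 320.91473845],
       [  0.        , 385.80321322, 197.32427424],
       [  0.        ,   0.        ,   1.        ]]), 'position': array([ 0.31332243, -0.93027133,  0.82727609]), 'rotation': array([[ 0.97889831, -0.12596104,  0.16090964],
       [-0.20431677, -0.58954378,  0.78146836],
       [-0.00357129, -0.79785459, -0.60283936]])}
wrist {'K': array([[291.09063766,   0.        , 318.46594532],
       [  0.        , 291.09063766, 195.68449718],
       [  0.        ,   0.        ,   1.        ]]), 'tool_from_camera': array([[-9.84711117e-04, -3.25882385e-01,  9.45409806e-01,
        -1.18060910e-01],
       [-5.31135067e-04, -9.45409961e-01, -3.25882992e-01
[... 322 characters left out ...]
-0.08229076]), 'qd': array([ 0.00145908, -0.00022667, -0.00036881, -0.00464016, -0.00023171,
       -0.00172623,  0.00064919]), 'joint_efforts': array([ 3.33697863e-04, -5.10767841e+01, -4.67274967e-02, -2.37979531e+01,
        1.07760131e-02,  5.44104041e-03, -2.80327527e-05]), 'position': array([6.74590147e-01, 2.58093756e-05, 2.55489080e-01]), 'tcp_rot': array([[-1.52166881e-03, -5.45450926e-05,  9.99998841e-01],
       [-6.73996014e-05,  9.99999996e-01,  5.44425956e-05],
       [-9.99998840e-01, -6.73166796e-05, -1.52167248e-03]]), 'wrist_force': array([ 0.52635442, -0.17786916, -0.19712355]), 'ft_torque': array([-0.04420623,  0.00226112, -0.03148617]), 'finger_gap': 0.08551062741723968}
```

View pics/scene0.png

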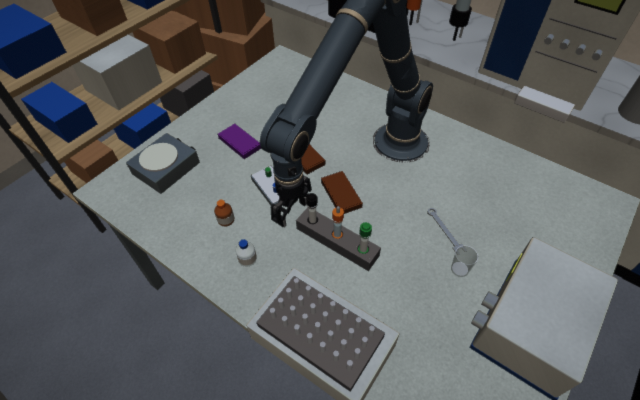

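View pics/side0.png

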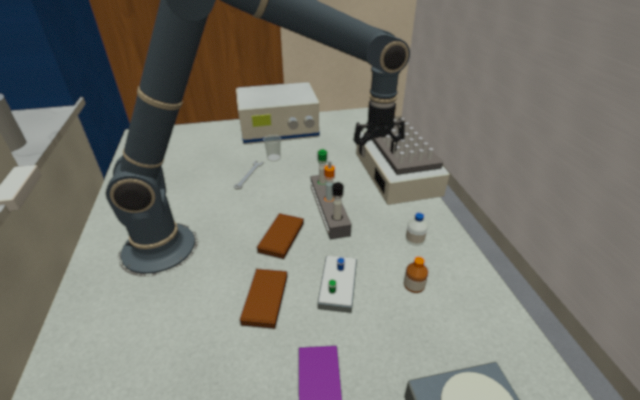

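View pics/wrist0.png

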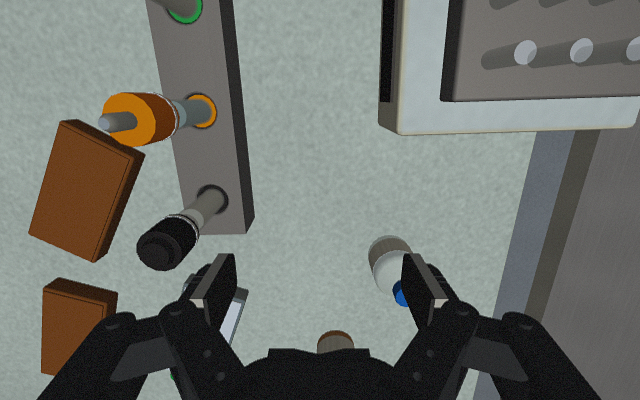

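The orange column is in the rack's middle well, at scene (338,215) and side (329,173). The blue sleeve is at side (341,264) on the white stand. I'll measure them with the depth readings.

```bash
cat > h.py <<'E'
import numpy as np,cv2
from rig import *
def campose(n,s=None):
    c=camera_params(n)
    if n=="wrist":
        T=np.eye(4);T[:3,:3]=s["tcp_rot"];T[:3,3]=s["position"];M=T@c["tool_from_camera"];return c["K"],M[:3,:3],M[:3,3]
    return c["K"],c["rotation"],c["position"]
def cloud(n,d,s=None):
    K,R,t=campose(n,s);v,u=np.mgrid[:400,:640]
    P=np.stack([(u-K[0,2])/K[0,0]*d,(v-K[1,2])/K[1,1]*d,d],-1)
    return P@R.T+t
def ray(n,u,v,z,s=None):
    K,R,t=campose(n,s);r=R@np.array([(u-K[0,2])/K[0,0],(v-K[1,2])/K[1,1],1]);return t+r*(z-t[2])/r[2]
def snap(n,name):
    s=sense();p,d=camera(n);cv2.imwrite(f"pics/{name}.png",p[:,:,::-1]);np.save(f"pics/{name}.npy",d);return s,p,d
def proj(n,P,s=None):
    K,R,t=campose(n,s);c=R.T@(np.array(P)-t);q=K@c;return q[:2]/q[2]
E
python3 - <<'E'
from h import *
for n,c in [("side",(340,220)),("scene",(310,205))]:
    p=cv2.imread(f"pics/{n}0.png");u,v=c
    cv2.imwrite(f"pics/{n}0c.png",cv2.resize(p[v-75:v+95,u-85:u+85],None,fx=3.5,fy=3.5,interpolation=cv2.INTER_CUBIC))
    d=np.load(f"pics/{n}0.npy");P=cloud(n,d)
    for (a,b) in ([(341,262),(341,266),(333,284),(329,170),(322,153),(338,187),(345,300)] if n=="side" else [(338,212),(365,228),(312,200),(277,186),(268,171),(340,240)]):
        print(n,a,b,P[b,a])
    hsv=cv2.cvtColor(p,cv2.COLOR_BGR2HSV)
    m=(hsv[...,0]>100)&(hsv[...,0]<130)&(hsv[...,1]>120)&(P[...,2]>.03)&(P[...,2]<.09)&(np.abs(P[...,0]-.6)<.3)&(np.abs(P[...,1])<.4)
    nn,l,st,ce=cv2.connectedComponentsWithStats(m.astype(np.uint8))
    for i in range(1,nn):
        if st[i,4]>8: print(n,"blue",st[i],ce[i],P[l==i].mean(0),P[l==i].min(0),P[l==i].max(0))
E
```

```text
side 341 262 [ 0.51043967 -0.23586081  0.0659293 ]
side 341 266 [ 0.51131214 -0.23436705  0.04864288]
side 333 284 [ 0.47263641 -0.30324083  0.06405135]
side 329 170 [0.54259457 0.05614695 0.16912637]
side 322 153 [0.54123799 0.15550751 0.17323698]
side 338 187 [ 0.54742084 -0.04159992  0.17148461]
side 345 300 [ 0.49776202 -0.33163063  0.02943472]
side blue [338 258   6   5  21] [340.42857143 260.33333333] [ 0.51101475 -0.22754079  0.06367058] [ 0.5041592  -0.23586081  0.06146082] [ 0.5179523  -0.217215    0.06633874]
side blue [338 265   5   5  18] [340.11111111 266.94444444] [ 0.50877537 -0.23488983  0.04604086] [ 0.50293664 -0.23734128  0.03602397] [ 0.51429265 -0.23333227  0.05385182]
scene 338 212 [0.55069453 0.07149336 0.17141698]
scene 365 228 [0.55607782 0.17249607 0.17798283]
scene 312 200 [1.20714526 0.50632192 1.23414527]
scene 277 186 [ 0.71277542 -0.00886491  0.39559676]
scene 268 171 [ 0.48190084 -0.28493949  0.06401885]
scene 340 240 [0.5669012  0.09359244 0.05446792]
```

View pics/side0c.png

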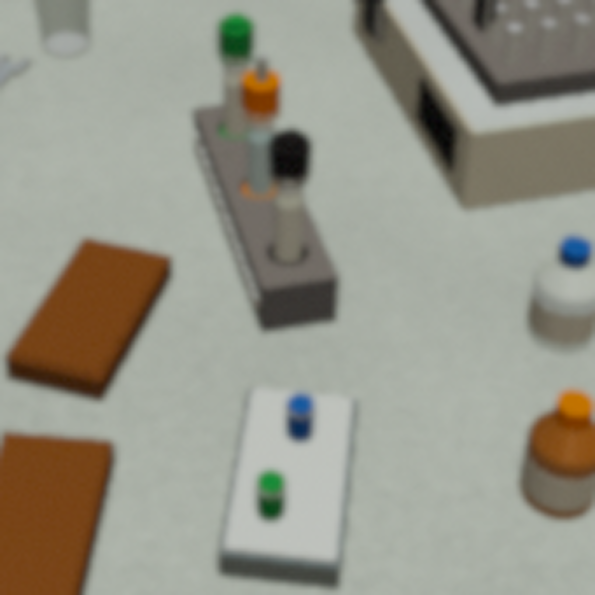

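View pics/scene0c.png

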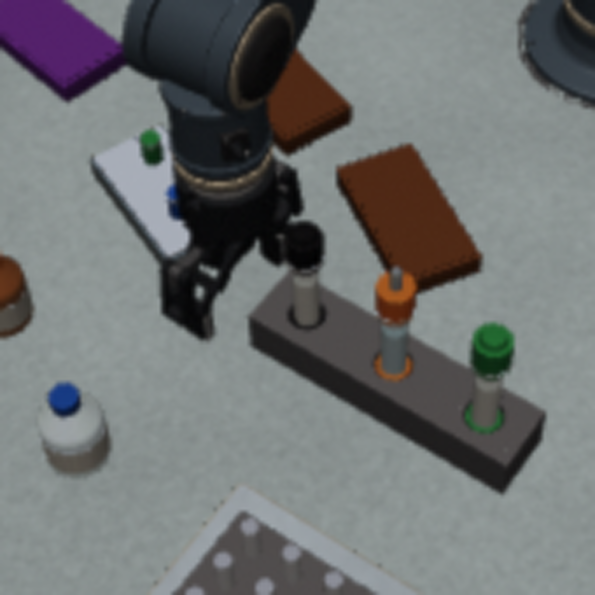

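```bash
python3 - <<'E'
from h import *
R=np.array([[0,0,1.],[0,1,0],[-1,0,0]])
movep([0.545,0.06,0.30],R); 
s,p,d=snap("wrist","w1"); P=cloud("wrist",d,s);np.save("pics/w1P.npy",P); print(s["position"],s["tcp_rot"].round(4).tolist())
np.savez("pics/w1s.npz",tcp_rot=s["tcp_rot"],position=s["position"])
movep([0.511,-0.229,0.19],R); command_gripper(0.06)
s,p,d=snap("wrist","w2"); P=cloud("wrist",d,s);np.save("pics/w2P.npy",P); print(s["position"])
np.savez("pics/w2s.npz",tcp_rot=s["tcp_rot"],position=s["position"])
E
```

```text
[0.54515199 0.05980296 0.30041541] [[0.0013, -0.0001, 1.0], [-0.0002, 1.0, 0.0001], [-1.0, -0.0002, 0.0013]]
[ 0.51134439 -0.22845533  0.19025153]
```

View pics/w1.png

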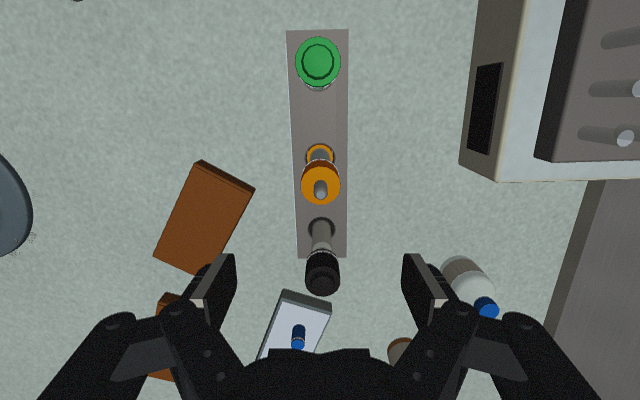

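View pics/w2.png

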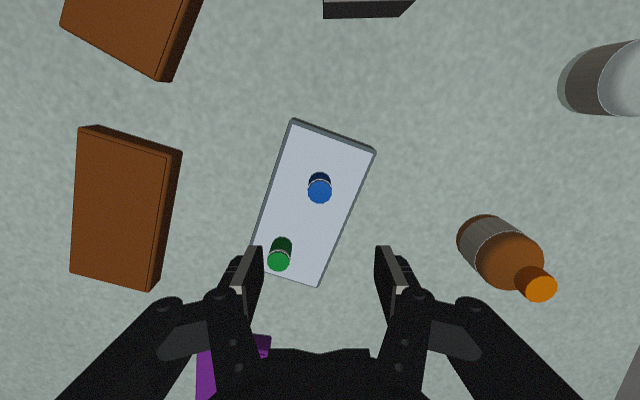

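The w2 picture shows the blue sleeve's top at about (319,188). The w1 picture shows the orange collar's top at about (320,183) and the spigot tip at about (320,190). I'll enlarge both.

```bash
python3 - <<'E'
from h import *
a=cv2.imread("pics/w1.png")[145:225,280:360];b=cv2.imread("pics/w2.png")[150:230,280:360]
cv2.imwrite("pics/wc.png",cv2.resize(np.hstack([a,b]),None,fx=5,fy=5,interpolation=cv2.INTER_CUBIC))
p=cv2.imread("pics/w2.png");P=np.load("pics/w2P.npy")
m=(P[...,2]>.058)&(P[...,2]<.07);m[:150]=0;m[230:]=0;m[:,:290]=0;m[:,350:]=0
q=P[m];print("sleeve top",len(q),q.mean(0),q.min(0),q.max(0), np.median(q,0)); v,u=np.nonzero(m);print(u.mean(),v.mean())
P=np.load("pics/w1P.npy")
for lo,hi in [(.165,.178),(.188,.2)]:
    m=(P[...,2]>lo)&(P[...,2]<hi);m[:150]=0;m[215:]=0;m[:,:295]=0;m[:,345:]=0
    q=P[m];print(lo,len(q),q.mean(0),q.min(0),q.max(0));v,u=np.nonzero(m);print(u.mean(),v.mean(),u.min(),u.max(),v.min(),v.max())
E
```

```text
sleeve top 506 [ 0.51198632 -0.22351292  0.06396432] [ 0.50100857 -0.23526818  0.05855749] [ 0.52332641 -0.21319986  0.06591222] [ 0.51174107 -0.22355497  0.06421583]
319.2865612648221 190.4802371541502
0.165 1041 [0.54654247 0.07109002 0.17216262] [0.52945556 0.05117254 0.16503291] [0.56433    0.08666013 0.17788132]
320.0057636887608 182.84149855907782 301 340 164 204
0.188 168 [0.54662767 0.07022791 0.19419154] [0.54144769 0.0628276  0.18815731] [0.55216563 0.07476578 0.19780721]
320.30357142857144 191.70833333333334 314 327 185 199
```

View pics/wc.png

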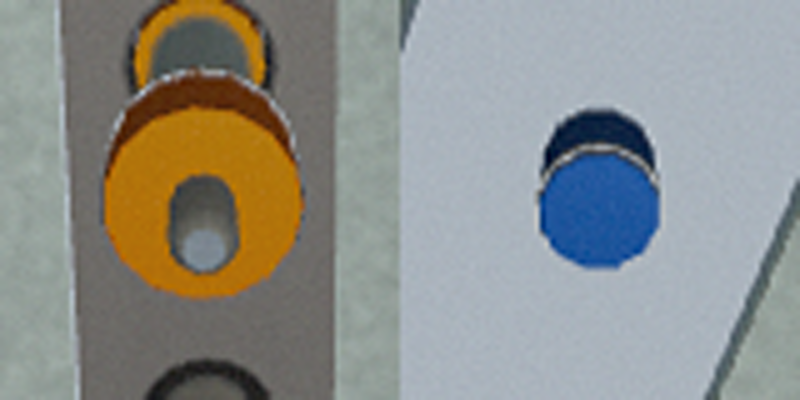

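```bash
python3 - <<'E'
from h import *
s1=np.load("pics/w1s.npz");s2=np.load("pics/w2s.npz")
print("sleeve",ray("wrist",319.3,191.3,.064,s2)); 
for r in (180,203.6): print(ray("wrist",319.3,r-.5,.064,s2))
print("collar",ray("wrist",320.2,184.7,.172,s1))
for c in (301,340.4): print(ray("wrist",c-.5,184.7,.172,s1))
print("tip",ray("wrist",(205/5+280)-.5,(250/5+145)-.5,.196,s1))
E
```

```text
sleeve [ 0.51200104 -0.22423105  0.064     ]
[ 0.51198512 -0.21341491  0.064     ]
[ 0.51201741 -0.23535218  0.064     ]
collar [0.54671922 0.06943109 0.172     ]
[0.52930434 0.06945149 0.172     ]
[0.56413977 0.06941068 0.172     ]
tip [0.54677256 0.06844822 0.196     ]
```

```bash
python3 - <<'E'
from h import *
R=np.array([[0,0,1.],[0,1,0],[-1,0,0]])
move_l([0.512,-0.2242,0.12],R); move_l([0.512,-0.2242,0.061],R,feed=0.06)
print(sense()["wrist_force"])
command_gripper(0.0,35); s=sense();print(s["finger_gap"],s["wrist_force"],s["position"])
snap("wrist","w3a")
move_l([0.512,-0.2242,0.28],R)
s,p,d=snap("wrist","w3");np.savez("pics/w3s.npz",tcp_rot=s["tcp_rot"],position=s["position"]);print(s["finger_gap"],s["time_s"])
E
```

```text
[-0.45341847  0.16176809  0.31259861]
0.020539977166174006 [-0.20029539  0.54381313  3.55223973] [ 0.51221873 -0.22429547  0.06136293]
0.02051677898833487 6.3
```

View pics/w3.png

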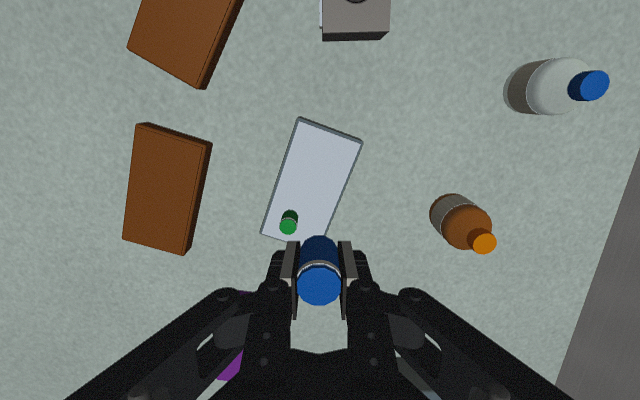

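```bash
python3 - <<'E'
from h import *
a=cv2.imread("pics/w3.png")[225:325,260:380]
cv2.imwrite("pics/w3c.png",cv2.resize(a,None,fx=6,fy=6,interpolation=cv2.INTER_CUBIC))
d=np.load("pics/w3.npy");s=np.load("pics/w3s.npz");P=cloud("wrist",d,s)-s["position"]
for v in range(235,310,5): print(v,d[v,319].round(4),(P[v,319]*1000).round(1))
print(proj("wrist",s["position"]+[0,0,.003],s))
E
```

```text
235 0.164 [  0.   10.  -29.7]
240 0.1587 [  0.    9.8 -24.1]
245 0.1524 [  0.   10.3 -17.6]
250 0.148 [ -0.   10.  -12.8]
255 0.1438 [-0.   9.8 -8.3]
260 0.1381 [-0.  10.5 -2.6]
265 0.1343 [-0.  10.3  1.5]
270 0.1336 [-0.   8.6  2.9]
275 0.1351 [-0.   5.5  2.4]
280 0.1348 [-0.   3.5  3.3]
285 0.1366 [-0.   0.2  2.6]
290 0.1355 [-0.  -1.3  4.3]
295 0.1381 [-0.  -5.2  2.9]
300 0.14 [-0.  -8.7  2.1]
305 0.4837 [   0.3 -244.9 -280.2]
[319.03009147 285.92772878]
```

View pics/w3c.png

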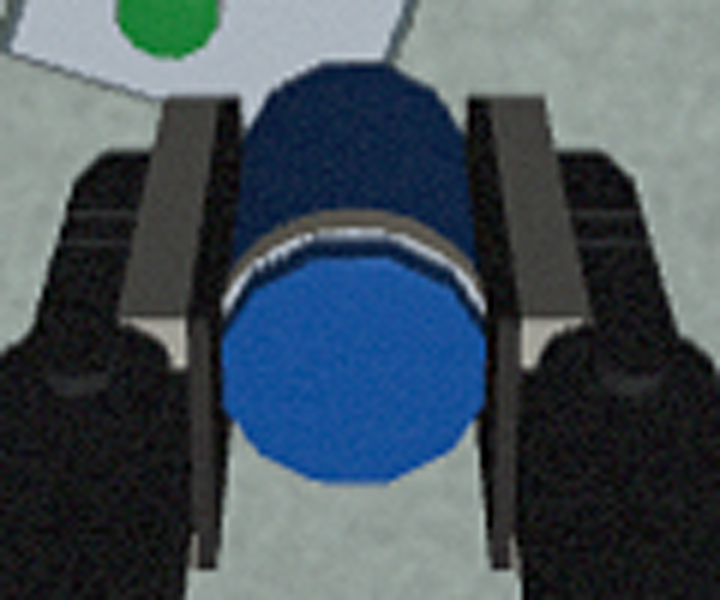

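```bash
python3 - <<'E'
from h import *
R=np.array([[0,0,1.],[0,1,0],[-1,0,0]])
movep([0.5467,0.069,0.285],R);sleep(.3)
s,p,d=snap("wrist","w4");np.savez("pics/w4s.npz",tcp_rot=s["tcp_rot"],position=s["position"]);print(s["position"],s["tcp_rot"].round(4).tolist(),s["time_s"])
cv2.imwrite("pics/w4c.png",cv2.resize(p[140:260,260:380,::-1],None,fx=5,fy=5,interpolation=cv2.INTER_CUBIC))
snap("scene","sc4");snap("side","sd4")
E
```

```text
[0.54682645 0.06794369 0.2849888 ] [[0.0, 0.0018, 1.0], [-0.0002, 1.0, -0.0018], [-1.0, -0.0002, 0.0]] 7.7833
```

View pics/w4c.png

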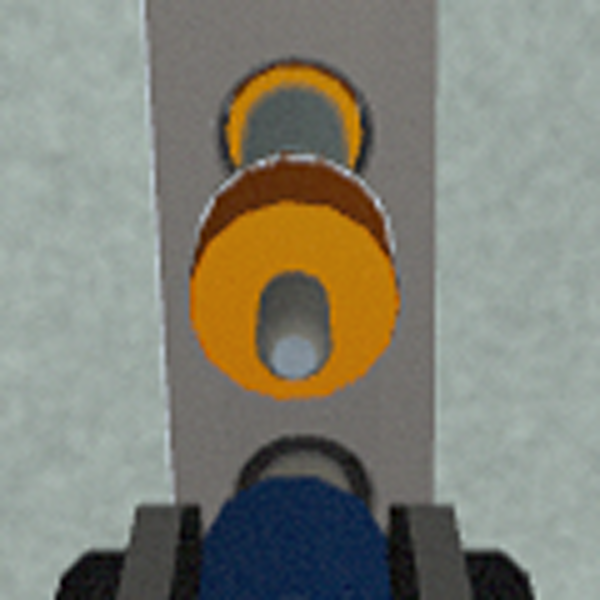

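```bash
python3 - <<'E'
from h import *
s=np.load("pics/w4s.npz")
print("tip",ray("wrist",318.5,210.9,.196,s));print("collar",ray("wrist",318.3,199.3,.172,s))
print(sense()["position"])
# sleeve axis in current frame
print(proj("wrist",s["position"]+[0,.011,-.031],s))
E
```

```text
tip [0.5466766  0.06857342 0.196     ]
collar [0.54653644 0.06940278 0.172     ]
[0.5467472  0.06862696 0.28499234]
[318.83596443 232.35099871]
```

```bash
python3 - <<'E'
from h import *
R=np.array([[0,0,1.],[0,1,0],[-1,0,0]])
t=np.array([0.5467,0.0691])
move_l([*t,0.234],R,feed=.08);sleep(.4)
s,p,d=snap("wrist","w5");print(s["position"],s["wrist_force"],s["time_s"])
cv2.imwrite("pics/w5c.png",cv2.resize(p[190:310,260:380,::-1],None,fx=5,fy=5,interpolation=cv2.INTER_CUBIC))
for n,P in (("side",(.5467,.069,.2)),("scene",(.5467,.069,.2))):
    s,p,d=snap(n,n+"5");u,v=proj(n,P).astype(int);print(n,u,v);cv2.imwrite(f"pics/{n}5c.png",cv2.resize(p[v-35:v+35,u-35:u+35,::-1],None,fx=8,fy=8,interpolation=cv2.INTER_CUBIC))
a=cv2.imread("pics/side5c.png");b=cv2.imread("pics/scene5c.png");cv2.imwrite("pics/x5.png",cv2.resize(np.hstack([a,b]),(800,400)))
E
```

```text
[0.54678927 0.06910127 0.23421849] [0.3202654  0.54443607 0.26097702] 9.125
side 329 159
scene 338 205
```

View pics/w5c.png

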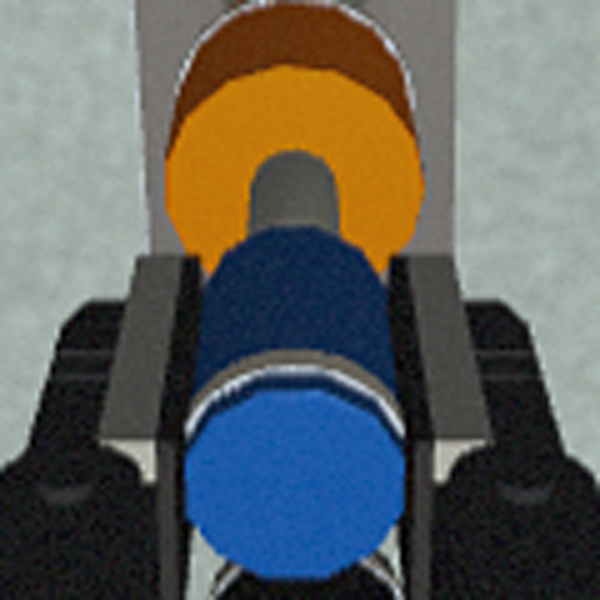

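View pics/x5.png

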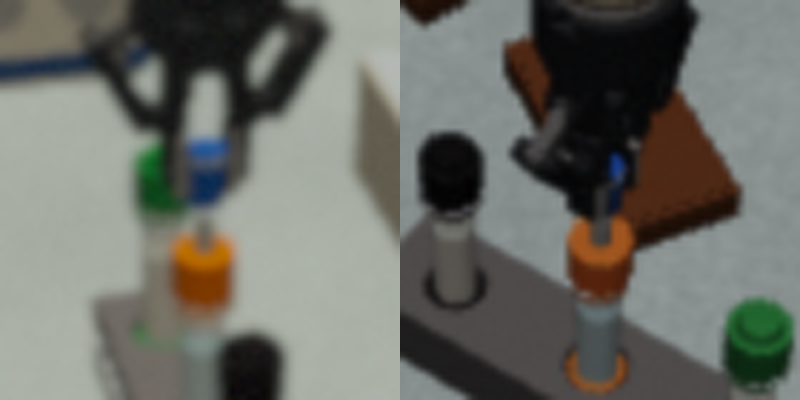

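```bash
python3 - <<'E'
from h import *
R=np.array([[0,0,1.],[0,1,0],[-1,0,0]])
t=np.array([0.5467,0.0691])
for z in (.225,.215,.209,.199):
    r=move_l([*t,z],R,feed=.03,until_force=6);s=sense();print(z,r,s["position"],s["wrist_force"],s["time_s"])
    if r:break
s,p,d=snap("wrist","w6");cv2.imwrite("pics/w6c.png",cv2.resize(p[190:310,260:380,::-1],None,fx=5,fy=5,interpolation=cv2.INTER_CUBIC))
E
```

```text
0.225 False [0.54656799 0.06908629 0.22467849] [ 0.21171442 -0.63810602 -0.08744606] 9.725
0.215 False [0.54662623 0.06909274 0.21479669] [0.69135022 0.56566258 0.19203493] 10.2083
0.209 False [0.54654296 0.06905946 0.20874841] [ 0.316038    0.10731127 -0.46217102] 10.5583
0.199 True [0.54724186 0.06920543 0.20292348] [-0.05170017 -0.69003049  2.19450506] 10.85
```

View pics/w6c.png

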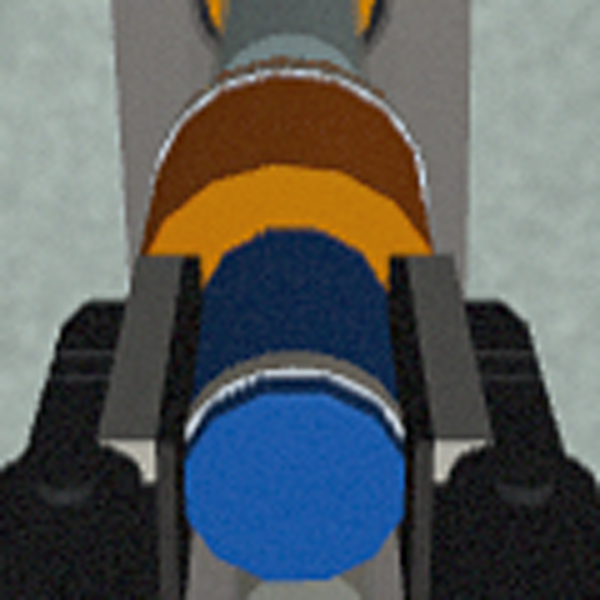

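The sleeve sits flush on the collar with contact at TCP z 0.203, exactly where expected. Next I'll release it, rise, check, and then grip the collar.

```bash
python3 - <<'E'
from h import *
R=np.array([[0,0,1.],[0,1,0],[-1,0,0]])
t=np.array([0.5467,0.0691])
command_gripper(0.06,35); print(sense()["position"],sense()["wrist_force"])
move_l([*t,0.30],R,feed=.12);sleep(.2)
s,p,d=snap("wrist","w7");cv2.imwrite("pics/w7c.png",cv2.resize(p[140:260,260:380,::-1],None,fx=5,fy=5,interpolation=cv2.INTER_CUBIC))
P=cloud("wrist",d,s);m=(P[...,2]>.198)&(P[...,2]<.215)&(abs(P[...,0]-.5467)<.02)&(abs(P[...,1]-.069)<.02);q=P[m];print(len(q),q.mean(0),np.median(q,0),s["time_s"])
c=np.sqrt(.5)
for sg in (1,-1):
  for pos in ([.5467,.0691,.4],[.6,.0691,.42],[.5,.0691,.45],[.6,0,.45]):
    x=np.array([sg*c,0,-c]);y=np.array([0,1.,0]);z=np.cross(x,y)
    print(sg,pos,inverse_kinematics(pos,np.stack([x,y,z],1)))
print(s["joint_pos"])
E
```

```text
[0.54653191 0.069064   0.20250947] [ 0.12646709 -0.40543854 -0.3415692 ]
648 [0.54705825 0.07010682 0.20584978] [0.5472302  0.07031589 0.20622514] 12.5167
1 [0.5467, 0.0691, 0.4] [-0.05125425 -0.12476115 -0.23397819  2.11032974  0.44115787  0.42818322
 -0.62919211]
1 [0.6, 0.0691, 0.42] [-0.12177334 -0.04472142 -0.14571014  1.99441206  0.42240049  0.46055316
 -0.57865543]
1 [0.5, 0.0691, 0.45] [-0.08428776 -0.25225443 -0.21227444  2.09260869  0.31487644  0.56096213
 -0.51398401]
1 [0.6, 0, 0.45] [-0.08983514 -0.08194851 -0.01422193  1.9604764   0.15619984  0.48546556
 -0.21289794]
-1 [0.5467, 0.0691, 0.4] None
-1 [0.6, 0.0691, 0.42] None
-1 [0.5, 0.0691, 0.45] None
-1 [0.6, 0, 0.45] None
[-0.14512533  0.23267156 -0.06874556  1.77333439  0.01736966  1.13779347
 -0.21935403]
```

View pics/w7c.png

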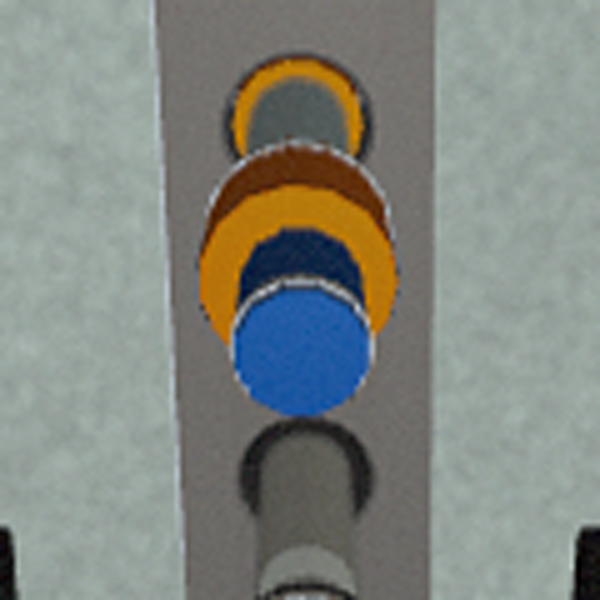

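The sleeve stands upright on the collar, concentric with it, with its top at z 0.206 as expected.

```bash
python3 - <<'E'
from h import *
R=np.array([[0,0,1.],[0,1,0],[-1,0,0]])
t=np.array([0.5467,0.0693])
move_l([*t,0.23],R,feed=.12)
r=move_l([*t,0.165],R,feed=.05,until_force=6);s=sense();print(r,s["position"],s["wrist_force"])
if not r:
    command_gripper(0.0,90);s=sense();print(s["finger_gap"],s["position"],s["wrist_force"],s["time_s"])
snap("wrist","w8");s,p,d=snap("side","side8");cv2.imwrite("pics/side8c.png",cv2.resize(p[100:240,260:400,::-1],None,fx=4,fy=4,interpolation=cv2.INTER_CUBIC))
E
```

```text
False [0.54694849 0.06936474 0.16535294] [-0.39895369 -0.67205708 -0.61147407]
0.03400055518446809 [0.54713108 0.06938582 0.16562906] [-0.49498281 -0.14917943  3.7314774 ] 15.1
```

View pics/w8.png

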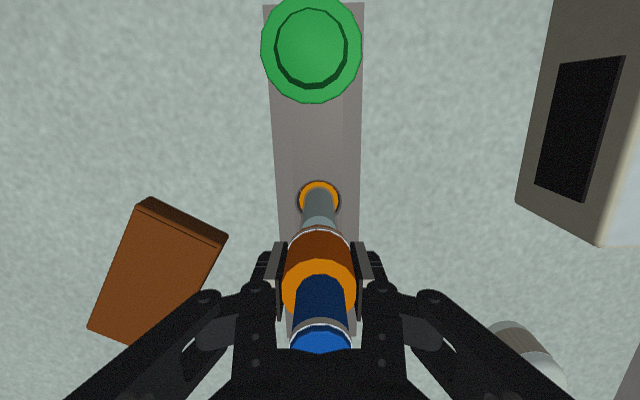

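View pics/side8c.png

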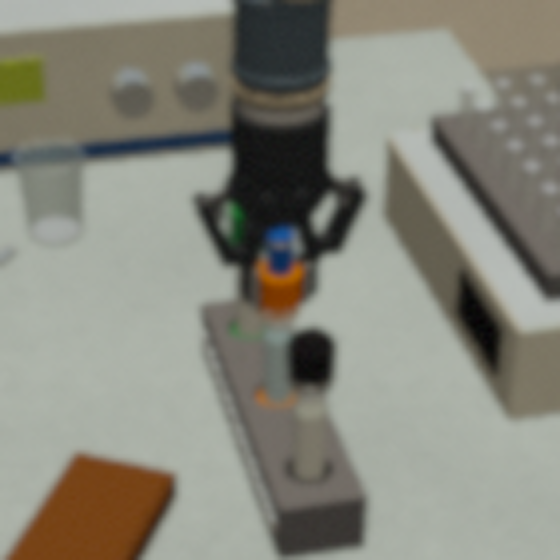

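```bash
python3 - <<'E'
from h import *
R=np.array([[0,0,1.],[0,1,0],[-1,0,0]])
t=np.array([0.5468,0.0693])
move_l([*t,0.23],R,feed=.05);s=sense();print(s["finger_gap"],s["position"],s["wrist_force"])
move_l([*t,0.36],R,feed=.08);s=sense();print(s["finger_gap"],s["position"],s["wrist_force"],s["time_s"])
snap("wrist","w9");s,p,d=snap("side","side9");cv2.imwrite("pics/side9c.png",cv2.resize(p[60:240,240:420,::-1],None,fx=3.3,fy=3.3,interpolation=cv2.INTER_CUBIC))
E
```

```text
0.03390352977075401 [0.54655277 0.06923699 0.2296001 ] [-0.62051098 -0.28357918 -1.75985786]
0.0338721267422493 [0.5466044  0.06926741 0.35944951] [-0.59435766 -0.61619723 -2.24176359] 18.425
```

View pics/w9.png

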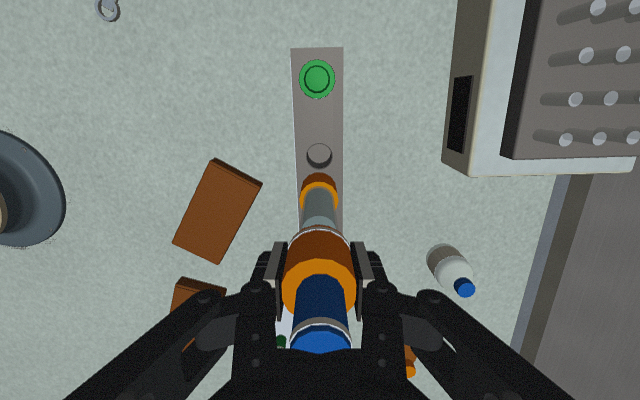

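View pics/side9c.png

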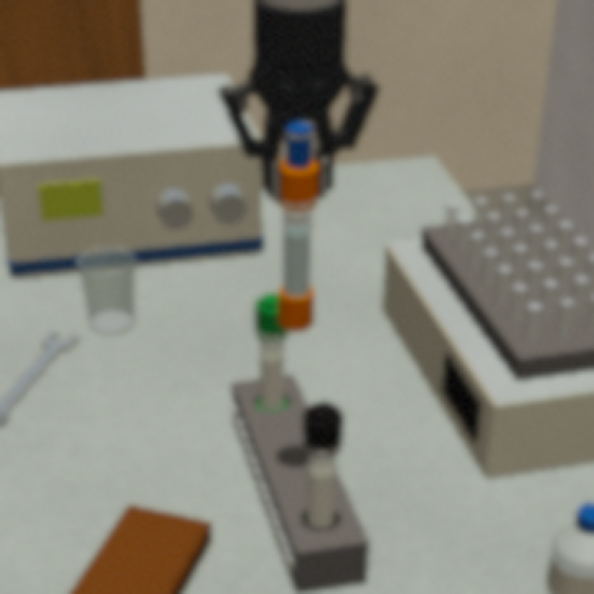

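The column is out of the rack, hanging vertically, with the sleeve still on. Now I'll lean it.

```bash
python3 - <<'E'
from h import *
c=np.sqrt(.5);x=np.array([c,0,-c]);y=np.array([0,1.,0]);R=np.stack([x,y,np.cross(x,y)],1)
move_l([.5467,.0693,.42],R,feed=.02);sleep(.6);s=sense();print(s["finger_gap"],s["position"],s["tcp_rot"].round(3).tolist(),s["wrist_force"],np.abs(s["qd"]).max(),s["time_s"])
snap("wrist","w10");s,p,d=snap("side","side10");s,p,d=snap("scene","scene10")
a=cv2.imread("pics/side10.png")[20:260,220:460];b=cv2.imread("pics/scene10.png")[80:320,220:460]
cv2.imwrite("pics/x10.png",cv2.resize(np.hstack([a,b]),(800,400),interpolation=cv2.INTER_CUBIC))
E
```

```text
0.0340368294551442 [0.54669807 0.06932631 0.42002359] [[0.707, -0.0, 0.707], [0.0, 1.0, 0.0], [-0.707, -0.0, 0.707]] [-0.69107706  0.1416289  -1.97119262] 0.0014297801768917689 22.275
```

View pics/w10.png

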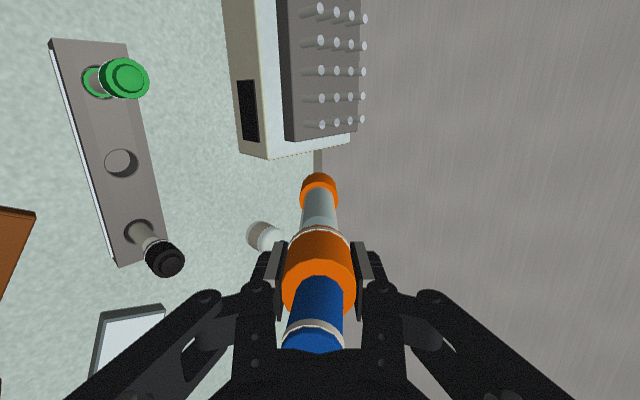

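View pics/x10.png

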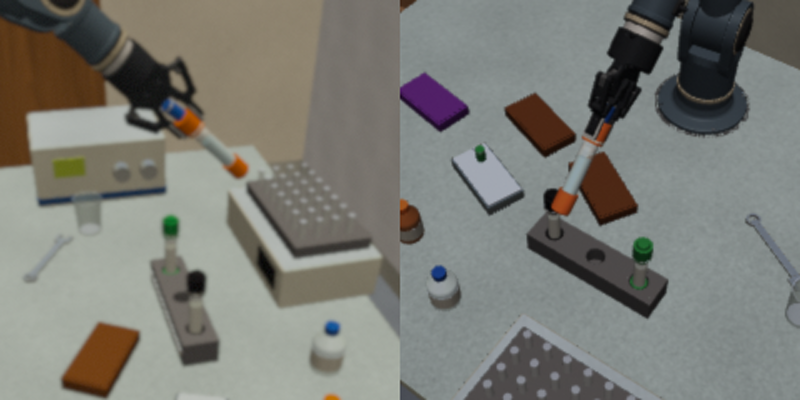

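```bash
python3 - <<'E'
from h import *
sleep(.3);s=sense();print(s["finger_gap"],s["position"],s["time_s"])
finish_job()
E
```

```text
0.034025389872908075 [0.54668393 0.06931722 0.4199854 ] 22.725
the job is handed in; nothing more can be done
```

I put the blue sleeve over the spigot and drew the orange column up out of the rack. I leaned it 45° with the sleeve end uppermost and handed the job in with the gripper still holding it, at 22.7 s of the 56 s.

**Sleeve fit:** the mouth met the collar at the expected height. After I released it, the wrist camera put the sleeve's top at z 0.206, where it should be when fully home.

**Final hold:**
- **Tilt:** the tool is at 45°, and the finger gap held at 34.0 mm, so there was no sign of slip.
- **Stillness:** joint speeds were below 0.002 rad/s.
- **Clearance:** the lower end is about 0.3 m above the bench, worked out from the tool pose, and the column touches only the gripper.
- **Sleeve:** the last wrist picture still shows it on the collar. It leans slightly to one side, which I take to be its 1.5 mm of play round the spigot; I did not measure its seating again after tilting.

**Everything else:** the last pictures show the two other columns, the green sleeve, both bottles, the beaker and the wrench where they were. I judged this by eye and did not measure it. No check failed, though the arm was still settling by about 1 mm in one reading during alignment, so I let it settle before the fit.

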